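Park the bow tongs on the analyser's rail

ROBOT

A 6-joint arm with a two-finger parallel gripper is mounted at the origin on the work surface. World frame = base frame: x ahead of the robot, y to its left, z up, the work surface at z = 0. Lengths are in mm, angles in rad, forces in N, time in s.
With the tool pointing down it reaches from about 275 to 1000 mm from the base axis. Payload 8.4 kg.
Tool frame: the origin (TCP) lies between the finger pads; the fingertips stand 17 mm ahead of it and the grasp point (between the pads) lies 2 mm behind it; z points along the fingers, y is the line along which they close (so a half turn about z gives the same grasp; the last joint's range is limited). The gripper opens to 85 mm and grips with 20 to 120 N. Pads are 22 mm wide; open, the fingers measure 114 mm over their backs; the gripper's body (76 mm by 85 mm) begins 54 mm behind the grasp point. The pads swing forward as they close: fully open they stand 13 mm farther back than shut.
Start: joints at [-1.116, 0.353, 1.633, -0, 1.155, -0.002], TCP at [275.673, -560.921, 248.281] pointing down, gripper open.
Joint ranges: [-2.63, 2.63], [-0.92, 2.1], [0.06, 2.66], [-1.3, 4.44], [0, 2.69], [-3.02, 3.02]. Speed limits (rad/s): [2.22, 2.22, 2.79, 3.14, 3.14, 3.14].

INTERFACE

Orientations are given as [roll, pitch, yaw] about the fixed x, y, z axes, in that order (R = Rz(yaw) Ry(pitch) Rx(roll)).
In Python, from rig import sense, grab_frame, sign_off gives the robot as it stands. The module is installed in compiled form; this text tells all that it offers.
- The arm moves only by the tool send_rows, never from a script. Its argument "moves" is a list that holds one entry, the list of rows, each a list of 7 numbers: the shift along the world's x, y, z in m, then the turn, a rotation vector about the world's x, y, z in rad, then the opening, from -1 (shut) to 1 (fully open). In form: [[[dx, dy, dz, rx, ry, rz, jaw], ...]]. A call has 1 to 10 rows; each row shifts and turns the commanded pose from where the row before left it; what a row does not reach is not made up. A row lasts 1/10 s, in which the tool goes at most 50 mm and 8.59 degrees, less where a joint would pass 70% of its speed; a pose out of reach is approached as far as the arm can. A call with a gripper value outside its range is refused whole. The fingers move at their own pace and stop on an object; "grip_force" is the grip in N (left out, the last holds). Time passes only in rows, so rows that do not move let the fingers close. It gives the time, the measured TCP pose, the force, the opening and the grip force at its end, in the units of the state.
- sense(): the state, without advancing time (a new reading comes with each control period).
- grab_frame(name): name is "scene" or "top" or "wrist"; returns a dict with "img" (420x560x3 uint8, red, green, blue), "mtx" (3x3 intrinsics, pixels), "dist" ([k1, k2, p1, p2, k3] as OpenCV has them; the pictures are not rectified), "rvec" (rotation vector, rad) and "tvec" (3), from world to camera coordinates, as OpenCV has them; the wrist camera has in their place "T_tool_cam" (4x4, takes a point from camera to tool coordinates, whose origin is the TCP and whose axes are the flange's). Camera axes: x right, y down, z forward; pixel columns grow to the right and rows downward; lengths in mm; the calibration is good to about 2 mm. A picture is of the moment at which its call begins: read the wrist's pose just before it. There is no depth.
- sign_off(): hands the job in; it is judged then, once.
The state is a dict: "clock": time; "qpos": joint angles; "qvel": joint speeds; "joint_efforts": joint torques, N m; "eef_pos": TCP position; "tcp_rot": TCP orientation; "contact_force": force on the tool from outside, world axes, zero at the start; "wrist_torque": the same for the moment, N m; "opening": opening from 0.0 (shut) to 1.0 (fully open); "grasp_force": force on a finger pad.
Only numpy, scipy, OpenCV 4.12 (cv2) and the standard library are available. Lean on these libraries where they do the work, as an engineer would, in place of code of your own. Each camera call takes 0.05 s, during which the arm holds its last target. There are 200 camera calls.

TASK

Hang the steel bow tongs astride the stand's level bar, one leg each side and tips down, and slide them along it under the clear guard until they have pushed the white collar fully in, as far as it goes. Leave them hanging still against the collar, and leave the jars and other loose things where they are.

Things in the scene. Friction and masses are not known exactly. Their poses are not given: they have to be found in the camera images.
- tongs: Rigid steel bow tongs, a narrow U of 14 x 4 mm strip that does not spring, lying on the bench 14 mm tall, tips roughly towards the robot. 164 mm long; 48 mm over the legs, 40 between; tips bent in to 30 mm apart. Origin in the lower face under the inside of the bow; x from tips (x = -0.16) to bow, y across the legs, z across the strip, up at first. Centre of mass near x = -0.075; 0.14 kg.
- tongs_bow (a point): Middle of the inside of the tongs' round bow (inner radius 20 mm), half-way across the strip (7 mm above the body origin along z). The tongs hang from this point; axes as the tongs'.
- stand: Fixed tongs stand: grey base 200 x 140 x 12 mm, white column 50 x 36 mm, 234 mm tall, and a level round steel bar 12 mm thick that sticks out 160 mm from the column's front, its axis 215 mm above the bench; collar and clear guard at its inner end. Origin on the bench under the column's centre; x from the bar's free end to the column, z up.
- bar_tip (a point): Free end of the bar, centre of its 18 mm ball, on the bar's axis; axes as the stand's.
- bar_root (a point): Where the bar's axis meets the column's face. Above the bar here juts the clear guard: a level plate on two thin rods, 4 mm thick, 100 mm wide, reaching 60 mm out from the column, its underside 75 mm above the bar's axis, so this part of the bar cannot be reached from straight above.
- collar (a joint): White round collar, 54 mm across and 8 mm thick, sliding on the bar under the guard. 0: fully out, its front face 45 mm from the column; 0.015 m: fully in against its limit, its face 30 mm from the column. It has some friction and stays where it is left.
- collar_face (a point): Centre of the collar's front face, on the bar's axis.
- jar_a: Bystander: grey sample jar with white cap, 42 mm across, 70 mm tall. Origin in the middle of its underside.
- jar_b: Bystander: second such jar, 42 mm across, 70 mm tall. Origin in the middle of its underside.
- dish: Bystander: white ceramic bowl, 56 mm across, 22 mm tall. Origin in the middle of its underside.
- weight: Bystander: bare steel cylinder, 38 mm across, 45 mm tall. Origin in the middle of its underside.
- washer: Bystander: white ceramic ring lying flat, 48 mm across, 12 mm tall. Origin in the middle of its underside.
- spatula: Bystander: spatula lying flat, about 190 mm long, black handle. Origin in the middle of its underside.
Mind the look-alikes: they are no part of the job. Leave any red or turquoise look-alike of the tongs alone.

How it is judged (in metres and radians):
At the end, for the whole second after the job is handed in: Collar in by over 12.5 of 15 mm; tongs at rest on the bar, inside of the bow within 8 mm of its top (height, sideways), tips down within 0.2 rad, square to the bar within 0.3 rad, strip middle 29 to 48 mm from the column (37 when touching the pressed collar); loose things not moved over 30 mm (value of joint collar above 0.0125 m and x of tongs_bow in the frame of stand between -0.073 and -0.054 m and y of tongs_bow in the frame of stand between -0.008 and 0.008 m and z of tongs_bow in the frame of stand between 0.213 and 0.229 m and angle between tongs's own x axis and vertical below 0.2 rad and angle between the z axis of tongs and the x axis of stand, either way round below 0.3 rad and linear speed of tongs below 0.02 m/s and angular speed of tongs below 0.6 rad/s).
It fails at once if a bystander (jars, dish, weight, ring, spatula) is moved more than 30 mm (distance of any of jar_a, jar_b, dish, weight, washer, spatula from where it was at the start of the episode above 0.03 m).
It also fails if it takes over 64 s, if anything falls off the work surface, if the arm or the gripper's body presses on something with over 40 N, if the wrist force passes 120 N, or if a joint passes its speed limit or range.

## Working session

There is one attempt and no reset: what is moved stays moved. The work goes in short steps, Python scripts to look and compute and a tool call to move; the robot and the scene stay as the last step left them, time stands still between calls to the robot, and variables do not carry over. Pictures are saved under pics/ and viewed, at most 10 in all, crops included, and the job is handed in when it is done.

Besides the shell and the picture viewer there is one more tool, called after ">>>" in YAML: its name, and indented under it one key for each argument. send_rows: Moves the arm, as the interface text tells. Its arguments: {"type":"object","properties":{"moves":{"type":"array"},"grip_force":{"type":"number"}},"required":["moves"]}

```bash
mkdir -p pics
cat > h.py <<'E'
import numpy as np, cv2
from rig import sense, grab_frame, sign_off
def cam(f):
    R=cv2.Rodrigues(np.array(f["rvec"],float))[0]; return R,np.array(f["tvec"],float).ravel()
def ray(f,uv):
    p=cv2.undistortPoints(np.array([[uv]],float),np.array(f["mtx"],float),np.array(f["dist"],float))[0,0]
    R,t=cam(f); return -R.T@t, R.T@np.array([p[0],p[1],1.])
def onz(f,uv,z):
    o,d=ray(f,uv); return o+d*(z-o[2])/d[2]
def tri(f1,a,f2,b):
    o1,d1=ray(f1,a);o2,d2=ray(f2,b);d1/=np.linalg.norm(d1);d2/=np.linalg.norm(d2)
    s=np.linalg.lstsq(np.c_[d1,-d2],o2-o1,rcond=None)[0];p=o1+d1*s[0];q=o2+d2*s[1]
    return (p+q)/2,np.linalg.norm(p-q)
def proj(f,P):
    return cv2.projectPoints(np.array(P,float).reshape(-1,1,3),np.array(f["rvec"],float),np.array(f["tvec"],float),np.array(f["mtx"],float),np.array(f["dist"],float))[0][:,0]
E
python3 - <<'E'
from h import *
import pickle
F={n:grab_frame(n) for n in("scene","top")}
pickle.dump(F,open("f0.pkl","wb"))
for n in F: cv2.imwrite(f"pics/{n}0.png",cv2.resize(F[n]["img"][...,::-1],(800,600),interpolation=cv2.INTER_CUBIC)); R,t=cam(F[n]);print(n,-R.T@t,R[2])
print(sense())
E
```

```text
scene [1180.76093604  459.97690117 1193.53712597] [-0.47277727 -0.33692112 -0.81422712]
top [ 362.76898004   24.34731204 1180.83386237] [ 0.1644155  -0.01377658 -0.98629496]
{'clock': 0.1, 'qpos': array([-1.11638644e+00,  3.53584186e-01,  1.63406313e+00,  3.27059178e-06,
        1.15516149e+00, -2.41059025e-03]), 'qvel': array([-0.00116996, -0.00303055, -0.00243058,  0.00110484, -0.00068191,
       -0.00023009]), 'joint_efforts': array([-1.73113727e-03, -6.06358266e+01, -3.42819786e+01, -1.42750537e-04,
        3.94717834e-03,  2.23655616e-05]), 'eef_pos': array([ 275.50668478, -560.55894508,  247.63197866]), 'tcp_rot': array([-3.14037651e+00, -5.92215367e-06,  4.56819149e-01]), 'contact_force': array([-0.0237629 , -0.16777454, -0.15514931]), 'wrist_torque': array([ 0.05071713,  0.00896134, -0.03089659]), 'grasp_force': 0.0, 'opening': 0.9974220721196655}
```

View pics/scene0.png

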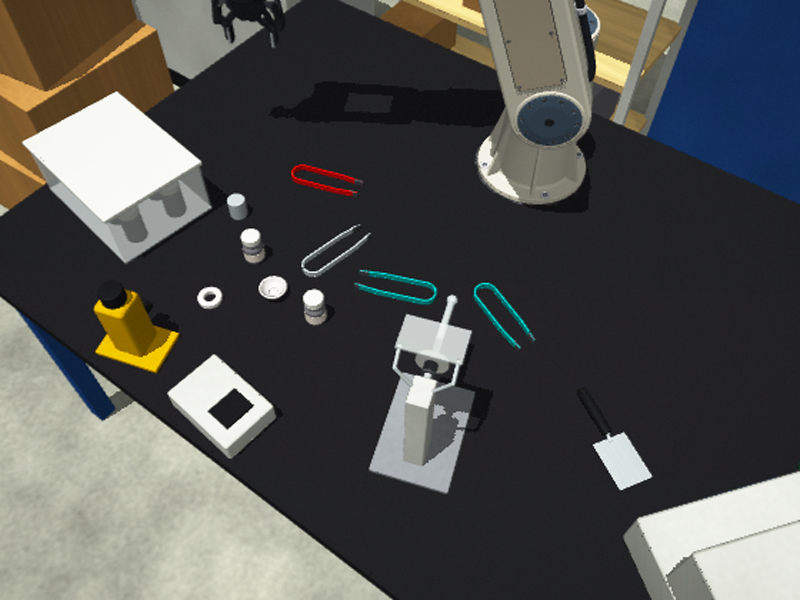

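View pics/top0.png

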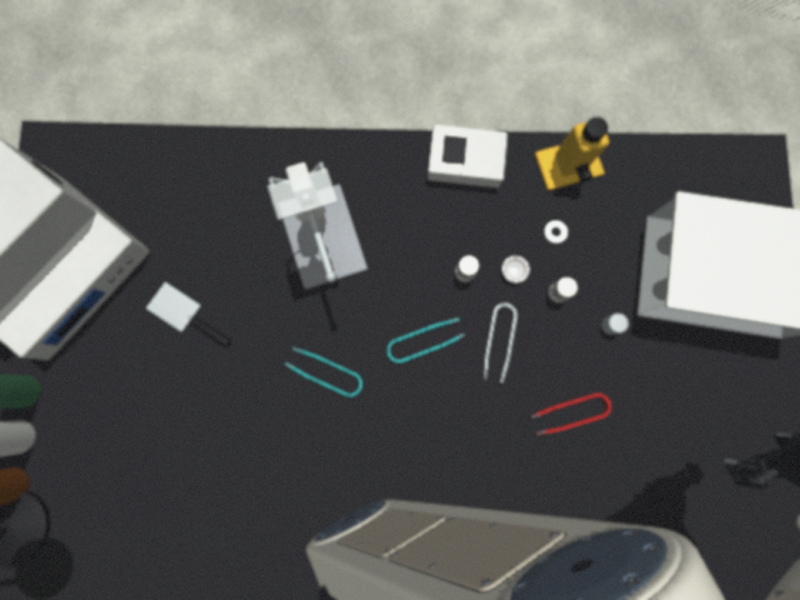

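Candidates in the top picture: red tongs (570,412), turquoise (425,340) and (325,370), and bare steel (500,342). The steel one has its bow at the top near (505,307) and its tips near (495,380), pointing towards the robot. The spatula (190,315) is not tongs. I choose the steel one and check it in a close crop while measuring.

Run:
```python
from h import *
import pickle
F=pickle.load(open("f0.pkl","rb"))
def crop(n,u,v,w,h):
    u,v=int(u/1.4286),int(v/1.4286); return F[n]["img"][v-h:v+h,u-w:u+w,::-1]
a=cv2.resize(crop("top",500,342,40,37),(400,370),interpolation=cv2.INTER_CUBIC)
b=cv2.resize(crop("scene",335,250,40,37),(400,370),interpolation=cv2.INTER_CUBIC)
cv2.imwrite("pics/c1.png",np.hstack([a,b]))
for n,(u,v),z in(("top",(500,342),7),("scene",(335,250),7)):
    f=F[n];img=f["img"].astype(int);m=((img.min(2)>95)&(img.max(2)-img.min(2)<40)).astype(np.uint8)
    k,l,s,c=cv2.connectedComponentsWithStats(m,connectivity=8)
    for i in range(1,k):
        if abs(c[i][0]*1.4286-u)<60 and abs(c[i][1]*1.4286-v)<60 and s[i][4]>20:
            vv,uu=np.nonzero(l==i);P=np.array([onz(f,(x,y),10) for x,y in zip(uu,vv)])[:,:2]
            r=cv2.minAreaRect(P.astype(np.float32)); print(n,s[i],r, P.min(0),P.max(0), [cv2.boxPoints(r).round().tolist()])
print(grab_frame("wrist")["T_tool_cam"])
```

```text
top [339 211  24  57 382] ((474.51629638671875, -198.33413696289062), (54.491085052490234, 168.1271514892578), 79.02268981933594) [ 389.1459913  -235.78273651] [ 557.49549365 -164.52162909] [[[387.0, -209.0], [552.0, -241.0], [562.0, -188.0], [397.0, -156.0]]]
scene [211 158  48  36 231] ((473.4388122558594, -197.15074157714844), (55.63269805908203, 167.14486694335938), 78.31621551513672) [ 394.1677217  -235.25514506] [ 557.30930277 -163.49231091] [[[386.0, -207.0], [550.0, -241.0], [561.0, -187.0], [397.0, -153.0]]]
scene [212 202  16  26 278] ((608.576416015625, -141.3744659423828), (85.68675994873047, 40.159244537353516), 42.758689880371094) [ 572.36058865 -176.68490748] [ 642.92890115 -105.80421174] [[[563.0, -156.0], [591.0, -185.0], [654.0, -127.0], [626.0, -98.0]]]
[[-7.20220336e-06 -9.65737227e-01 -2.59521884e-01  6.51188285e+01]
 [ 9.99999956e-01  6.98275530e-05 -2.87595286e-04 -4.53013498e-01]
 [ 2.95863252e-04 -2.59521875e-01  9.65737184e-01 -1.27063303e+02]
 [ 0.00000000e+00  0.00000000e+00  0.00000000e+00  1.00000000e+00]]
```

View pics/c1.png

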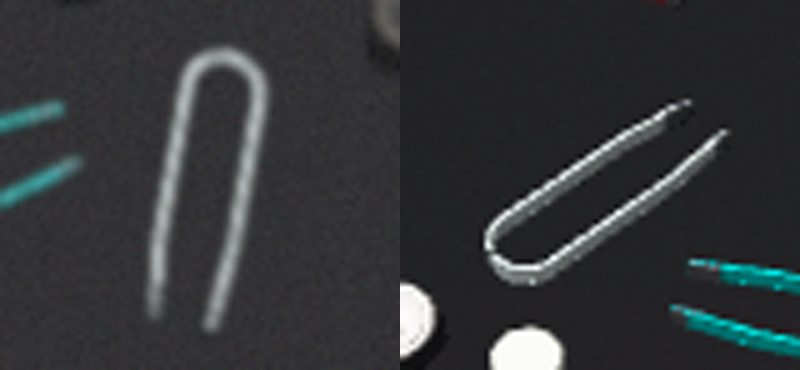

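Run:
```python
from h import *
import pickle
F=pickle.load(open("f0.pkl","rb"))
a=cv2.resize(F["top"]["img"][105:215,180:270,::-1],(490,600),interpolation=cv2.INTER_CUBIC)
b=cv2.resize(F["scene"]["img"][200:350,250:340,::-1],(310,516),interpolation=cv2.INTER_CUBIC)
c=np.zeros((600,800,3),np.uint8);c[:,:490]=a;c[:516,490:]=b
cv2.imwrite("pics/stand.png",c)
```

```text
(no output)
```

View pics/stand.png

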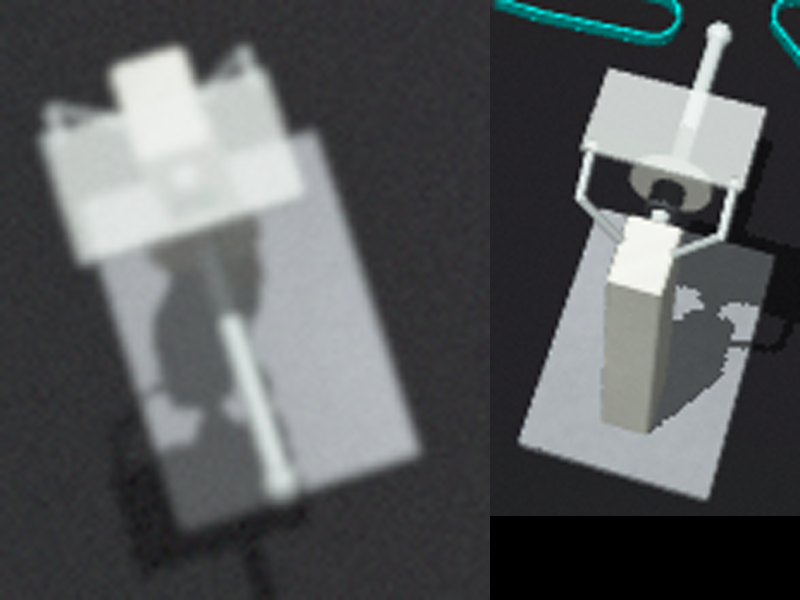

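The close crop shows bare grey steel tongs, bow away from the robot, and both views agree. The stand crop shows the ball at (280,487) left and (718,33) right, the base's front corners at (180,530) and (420,455), and the guard over the inner bar.

Run:
```python
from h import *
import pickle
F=pickle.load(open("f0.pkl","rb"))
T=lambda u,v:(180+u/5.444-.4,105+v/5.4545-.4); S=lambda u,v:(250+(u-490)/3.444-.35,200+v/3.44-.35)
t,s=F["top"],F["scene"]
print("tip",tri(t,T(280,487),s,S(718,33)), onz(t,T(280,487),215),onz(s,S(718,33),215))
print("bar top",onz(t,T(232,318),215),onz(t,T(205,250),215),"bar scene",onz(s,S(690,120),215))
for p in((180,530),(420,455),(318,130)):print("base t",onz(t,T(*p),12))
for p in((519,442),(709,500),(773,254)):print("base s",onz(s,S(*p),12))
for p in((615,285),(662,296),(678,228),(630,212)):print("coltop s",onz(s,S(*p),234))
for p in((110,68),(183,45)):print("coltop t",onz(t,T(*p),234))
for p in((608,68),(766,108)):print("guard s",onz(s,S(*p),294))
for p in((82,266),(303,190)):print("guard t",onz(t,T(*p),294))
```

```text
tip (array([562.7984124 , 136.97750535, 215.35547922]), np.float64(2.596811250118358)) [562.25988977 138.16458116 215.        ] [563.19279453 135.71816296 215.        ]
bar top [642.22853189 163.16114172 215.        ] [674.88260485 176.96700626 215.        ] bar scene [632.64876408 159.4277779  215.        ]
base t [578.96399204 216.64777392  12.        ]
base t [623.70507102  84.47970598  12.        ]
base t [813.01016528 147.18124069  12.        ]
base s [813.19088979 149.63794323  12.        ]
base s [769.40747209 281.1438455   12.        ]
base s [581.32341976 214.39136352  12.        ]
coltop s [768.31109956 194.56879208 234.        ]
coltop s [757.60555513 221.71785351 234.        ]
coltop s [713.33476959 203.37634958 234.        ]
coltop s [721.6021501  172.92283837 234.        ]
coltop t [755.64135085 221.29235162 234.        ]
coltop t [767.65361076 187.91030557 234.        ]
guard s [675.25735    121.71178379 294.        ]
guard s [642.46393576 216.13859745 294.        ]
guard t [641.20259946 216.79945394 294.        ]
guard t [677.08645022 123.22435162 294.        ]
```

>>> send_rows:
  moves:
    - [[0.0094, 0.0182, -0.002, 0, 0, 0.125, 1], [0.0094, 0.0182, -0.002, 0, 0, 0.125, 1], [0.0094, 0.0182, -0.002, 0, 0, 0.125, 1], [0.0094, 0.0182, -0.002, 0, 0, 0.125, 1], [0.0094, 0.0182, -0.002, 0, 0, 0.125, 1], [0.0094, 0.0182, -0.002, 0, 0, 0.125, 1], [0.0094, 0.0182, -0.002, 0, 0, 0.125, 1], [0.0094, 0.0182, -0.002, 0, 0, 0.125, 1], [0.0094, 0.0182, -0.002, 0, 0, 0.125, 1], [0.0094, 0.0182, -0.002, 0, 0, 0.125, 1]]

```text
clock: 1.15
eef_pos: [369.9, -378.0, 228.0]
tcp_rot: [-3.141, -0.0, 1.712]
contact_force: [0.5, -0.2, -0.2]
opening: 0.997
grasp_force: 0.0
```

```bash
cat >> h.py <<'E'
import json
def log():
    s=sense(); d=[list(map(float,s["qpos"])),list(map(float,s["eef_pos"])),list(map(float,s["tcp_rot"]))]
    open("log.jsonl","a").write(json.dumps(d)+"\n"); np.set_printoptions(precision=3,suppress=True)
    print(s["clock"],s["qpos"],s["eef_pos"],s["tcp_rot"],s["contact_force"],s["opening"],s["grasp_force"]); return s
E
python3 -c "from h import *;log()"
```

```text
1.15 [-0.799  0.226  1.859  0.     1.057 -0.94 ] [ 369.889 -378.033  228.033] [-3.141 -0.     1.712] [ 0.507 -0.162 -0.167] 0.9972968479241551 0.0
```

>>> send_rows:
  moves:
    - [[0.0094, 0.0182, -0.002, 0, 0, 0.125, 1], [0.0094, 0.0182, -0.002, 0, 0, 0.125, 1], [0.0094, 0.0182, -0.002, 0, 0, 0.125, 1], [0.0094, 0.0182, -0.002, 0, 0, 0.125, 1], [0.0094, 0.0182, -0.002, 0, 0, 0.125, 1], [0.0094, 0.0182, -0.002, 0, 0, 0.125, 1], [0.0094, 0.0182, -0.002, 0, 0, 0.125, 1], [0.0094, 0.0182, -0.002, 0, 0, 0.125, 1], [0.0094, 0.0182, -0.002, 0, 0, 0.125, 1], [0.0094, 0.0182, -0.002, 0, 0, 0.125, 1]]

```text
clock: 2.15
eef_pos: [463.8, -196.1, 208.1]
tcp_rot: [3.142, -0.0, 2.962]
contact_force: [0.4, -0.7, 0.9]
opening: 1.001
grasp_force: 0.0
```

Run:
```python
from h import *
s=log(); f=grab_frame("wrist"); cv2.imwrite("pics/w1.png",f["img"][...,::-1])
from scipy.spatial.transform import Rotation as Ro
img=f["img"].astype(int);m=((img.min(2)>95)&(img.max(2)-img.min(2)<40)).astype(np.uint8)
T=np.array(f["T_tool_cam"]);R=Ro.from_euler("xyz",s["tcp_rot"]).as_matrix();p=np.array(s["eef_pos"])
k,l,st,c=cv2.connectedComponentsWithStats(m)
for i in range(1,k):
    if st[i][4]>150:
        vv,uu=np.nonzero(l==i)
        q=cv2.undistortPoints(np.c_[uu,vv].astype(float).reshape(-1,1,2),f["mtx"],f["dist"])[:,0]
        d=(R@T[:3,:3]@np.c_[q,np.ones(len(q))].T).T;o=p+R@T[:3,3];P=(o+d*((14-o[2])/d[:,2])[:,None])[:,:2]
        r=cv2.minAreaRect(P.astype(np.float32));print(st[i],r,cv2.boxPoints(r).round(1).tolist())
```

```text
2.15 [-0.403  0.211  1.929 -0.     1.002 -1.794] [ 463.849 -196.086  208.068] [ 3.142 -0.     2.962] [ 0.394 -0.678  0.947] 1.0007026839319504 0.0
[     0      0    560    354 135441] ((477.00958251953125, -201.07669067382812), (700.7212524414062, 392.51837158203125), 79.58171081542969) [[220.60000610351562, -510.20001220703125], [606.7000122070312, -581.2000122070312], [733.4000244140625, 108.0], [347.29998779296875, 179.0]]
[ 437  332   64   88 2098] ((759.8726196289062, -13.65252685546875), (159.0177001953125, 71.4029541015625), 14.202710151672363) [[674.0, 1.399999976158142], [691.5999755859375, -67.80000305175781], [845.7000122070312, -28.799999237060547], [828.2000122070312, 40.5]]
[  86  339   44   81 1671] ((671.7607421875, -468.7911682128906), (58.19947052001953, 129.19456481933594), 77.3210678100586) [[602.4000244140625, -483.0], [728.4000244140625, -511.3999938964844], [741.2000122070312, -454.6000061035156], [615.0999755859375, -426.20001220703125]]
[ 61 391  27  29 397] ((701.7754516601562, -526.1359252929688), (35.25804138183594, 46.992916107177734), 79.43954467773438) [[675.4000244140625, -539.2000122070312], [721.5999755859375, -547.7999877929688], [728.0999755859375, -513.0999755859375], [681.9000244140625, -504.5]]
```

View pics/w1.png

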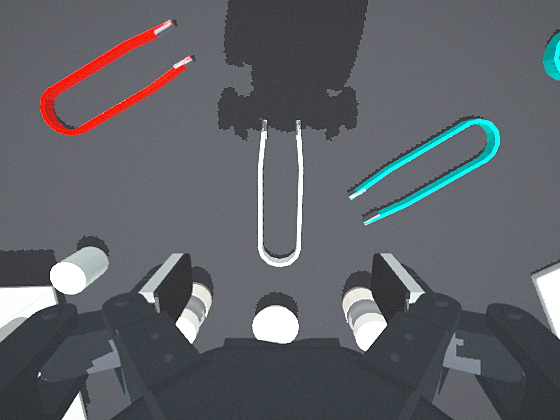

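The wrist view shows the steel tongs centred, bow at (279,266), tips at (265,122) and (298,122), with red and turquoise ones well clear. I refine with a brighter mask.

```bash
cat >> h.py <<'E'
from scipy.spatial.transform import Rotation as Ro
def wonz(f,s,uv,z):
    T=np.array(f["T_tool_cam"]);R=Ro.from_euler("xyz",s["tcp_rot"]).as_matrix();p=np.array(s["eef_pos"])
    q=cv2.undistortPoints(np.array(uv,float).reshape(-1,1,2),f["mtx"],f["dist"])[:,0]
    d=(R@T[:3,:3]@np.c_[q,np.ones(len(q))].T).T;o=p+R@T[:3,3];return o+d*((z-o[2])/d[:,2])[:,None]
E
python3 - <<'E'
from h import *
s=sense(); f=grab_frame("wrist")
img=f["img"].astype(int);m=((img.min(2)>165)).astype(np.uint8);m[:110]=0;m[275:]=0;m[:,:240]=0;m[:,320:]=0
vv,uu=np.nonzero(m);P=wonz(f,s,np.c_[uu,vv],14)[:,:2]
r=cv2.minAreaRect(P.astype(np.float32));print(r,cv2.boxPoints(r).round(1).tolist())
a=np.array([np.cos(-.19),np.sin(-.19)]);n=np.array([-a[1],a[0]]);x=P@a;y=P@n
for x0 in(430,450,470,490,510,530,550): k=abs(x-x0)<3; print(x0,y[k].min(),y[k].max(),(y[k].min()+y[k].max())/2)
print(x.min(),x.max(),s["eef_pos"][:2]@np.c_[a,n])
E
```

```text
((471.2054443359375, -198.70404052734375), (49.53173828125, 164.65878295898438), 78.48367309570312) [[385.6000061035156, -206.5], [546.9000244140625, -239.39999389648438], [556.7999877929688, -190.89999389648438], [395.5, -158.0]]
430 -126.77959533710435 -86.14531603867302 -106.46245568788868
450 -128.92394596032506 -83.35841314453309 -106.14117955242907
470 -130.06203565776983 -82.66872541272885 -106.36538053524933
490 -130.13888426491027 -81.99466113891185 -106.06677270191106
510 -130.2173054906488 -82.41156674126391 -106.31443611595637
530 -130.29287622565255 -82.88110493337044 -106.5869905795115
550 -130.36997334167623 -82.29806607799425 -106.33401970983525
417.7481249905768 582.5512341356622 [ 493.03100833 -102.85374287]
```

>>> send_rows:
  moves:
    - [[-0.0051, -0.0025, -0.02, 0, 0, -0.01, 1], [0, 0, -0.025, 0, 0, 0, 1], [0, 0, -0.025, 0, 0, 0, 1], [0, 0, -0.025, 0, 0, 0, 1], [0, 0, -0.025, 0, 0, 0, 1], [0, 0, -0.025, 0, 0, 0, 1], [0, 0, -0.02, 0, 0, 0, 1], [0, 0, -0.015, 0, 0, 0, 1], [0, 0, -0.008, 0, 0, 0, 1], [0, 0, 0, 0, 0, 0, 1]]

```text
clock: 3.25
eef_pos: [457.8, -199.6, 19.5]
tcp_rot: [3.141, -0.002, 2.945]
contact_force: [0.8, 0.2, -0.1]
opening: 1.005
grasp_force: 0.0
```

```bash
python3 -c "from h import *;log()"
```

```text
3.25 [-0.414  0.509  2.05  -0.     0.585 -1.788] [ 457.796 -199.61    19.483] [ 3.141 -0.002  2.945] [ 0.75   0.18  -0.124] 1.0049882890247814 0.0
```

>>> send_rows:
  moves:
    - [[0, 0, 0, 0, 0, 0, -1], [0, 0, 0, 0, 0, 0, -1], [0, 0, 0, 0, 0, 0, -1], [0, 0, 0, 0, 0, 0, -1], [0, 0, 0, 0, 0, 0, -1], [0, 0, 0, 0, 0, 0, -1], [0, 0, 0, 0, 0, 0, -1], [0, 0, 0, 0, 0, 0, -1]]
  grip_force: 60

```text
clock: 4.05
eef_pos: [459.1, -199.7, 21.5]
tcp_rot: [-3.141, 0.001, 2.947]
contact_force: [-1.9, 0.4, 9.9]
opening: 0.543
grasp_force: 60.4
```

```bash
python3 -c "from h import *;log()"
```

```text
4.05 [-0.413  0.505  2.049 -0.     0.586 -1.789] [ 459.095 -199.652   21.504] [-3.141  0.001  2.947] [-1.929  0.424  9.916] 0.5426678304867935 60.37214398384094
```

>>> send_rows:
  moves:
    - [[0, 0, 0.015, 0, 0, 0, -1], [0, 0, 0.03, 0, 0, 0, -1], [0, 0, 0.035, 0, 0, 0, -1], [0, 0, 0.035, 0, 0, 0, -1], [0, 0, 0.035, 0, 0, 0, -1], [0, 0, 0.035, 0, 0, 0, -1], [0, 0, 0.035, 0, 0, 0, -1], [0, 0, 0.035, 0, 0, 0, -1], [0, 0, 0.035, 0, 0, 0, -1], [0, 0, 0.01, 0, 0, 0, -1]]

```text
clock: 5.05
eef_pos: [459.8, -199.9, 324.5]
tcp_rot: [-3.14, 0.006, 2.947]
contact_force: [1.4, 0.8, -1.9]
opening: 0.54
grasp_force: 63.0
```

Run:
```python
from h import *
log()
from scipy.optimize import least_squares
D=[json.loads(l) for l in open("log.jsonl")]
D.append([[-1.116386,.353584,1.634063,0,1.155161,-.00241],[275.507,-560.559,247.632],[-3.140377,0,.456819]])
rx,ry,rz=[lambda a,k=k:Ro.from_euler(k,a).as_matrix() for k in"xyz"]
C=rz(np.pi/2)
for d in D:
    q=d[0];R=rz(q[0])@ry(q[1]+q[2])@rz(q[3])@ry(q[4])@rz(q[5])
    print(Ro.from_matrix((R).T@Ro.from_euler("xyz",d[2]).as_matrix()).as_rotvec(), np.hypot(*d[1][:2]), np.arctan2(d[1][1],d[1][0])-q[0])
```

```text
5.05 [-0.413  0.085  1.804 -0.     1.247 -1.789] [ 459.76  -199.912  324.472] [-3.14   0.006  2.947] [ 1.415  0.826 -1.914] 0.5395419436990185 62.977938652038574
[ 0.    -0.     1.571] 528.8920971642265 0.0028510743792211635
[ 0.    -0.     1.571] 503.5922589441031 0.0029620627137638134
[-0.    -0.     1.571] 499.4206568168297 0.002925070022051779
[ 0.    -0.     1.571] 500.62846171550547 0.002929063885027283
[0.    0.    1.571] 501.342000369415 0.002966513132707238
[ 0.    -0.     1.571] 624.6042743449648 0.0024030558426797466
```

>>> send_rows:
  moves:
    - [[0.005, 0, 0.005, -0.05, -0.1145, 0, -1], [0.005, 0, 0.005, -0.05, -0.1145, 0, -1], [0.005, 0, 0.005, -0.05, -0.1145, 0, -1], [0.005, 0, 0.005, -0.05, -0.1145, 0, -1], [0.005, 0, 0.005, -0.05, -0.1145, 0, -1], [0.0, 0, 0.0, 0, 0, 0, -1]]

```text
clock: 5.65
eef_pos: [480.9, -198.1, 343.0]
tcp_rot: [-2.988, 0.607, 2.995]
contact_force: [-0.6, 0.2, -1.5]
opening: 0.536
grasp_force: 62.9
```

```bash
cat >> h.py <<'E'
from scipy.optimize import least_squares
rx,ry,rz=[lambda a,k=k:Ro.from_euler(k,a).as_matrix() for k in"xyz"]
def fk(q,p):
    a1,h,l2,l3,a3,Lt,e=p; B=rz(q[0]);U=B@ry(q[1]);W=U@ry(q[2]);R=W@rz(q[3])@ry(q[4])@rz(q[5])@rz(np.pi/2)
    return B@[a1,0,h]+U@[0,0,l2]+W@[a3,0,l3]+R@[e,0,Lt], R
def fit():
    D=[json.loads(l) for l in open("log.jsonl")]
    D.append([[-1.116386,.353584,1.634063,0,1.155161,-.00241],[275.507,-560.559,247.632],[-3.140377,0,.456819]])
    g=lambda p:np.ravel([fk(d[0],p)[0]-d[1] for d in D])
    r=least_squares(lambda p:np.r_[g(p),.002*(p-[0,350,420,400,0,250,0])],[0,350,420,400,0,250,0]); return r.x,np.abs(g(r.x)).max()
E
python3 -c "
from h import *
log();print(fit())"
```

```text
5.65 [-0.383 -0.183  2.151 -0.031  0.551 -1.738] [ 480.887 -198.09   343.041] [-2.988  0.607  2.995] [-0.566  0.196 -1.495] 0.536034953998377 62.94735074043274
(array([  0.346, 293.78 , 566.994, 494.063,  57.693, 325.164,   0.366]), np.float64(1.4617136219072506))
```

```bash
cat >> h.py <<'E'
tip=np.array([562.8,137.0]);B0=.328;dv=np.array([np.cos(B0),np.sin(B0)])
LO=np.array([-2.63,-.92,.06,-1.3,0,-3.02]);HI=np.array([2.63,2.1,2.66,4.44,2.69,3.02])
def target(s,yaw,zb,pit=0,off=14.5,g=90):   # bow s mm past tip, tool along yaw, pit = nose up
    z=np.array([np.cos(yaw)*np.cos(pit),np.sin(yaw)*np.cos(pit),np.sin(pit)]);y=np.array([-np.sin(yaw),np.cos(yaw),0]);x=np.cross(y,z)
    return np.r_[tip+s*dv,zb]+g*x-off*z, np.c_[x,y,z]
def ik(P,R,q0,p):
    def e(q):
        a,b=fk(q,p);return np.r_[(a-P)/100,(Ro.from_matrix(b.T@R)).as_rotvec()]
    r=least_squares(e,np.clip(q0,LO+.01,HI-.01),bounds=(LO,HI));return r.x,np.linalg.norm(r.fun)
E
python3 - <<'E'
from h import *
np.set_printoptions(precision=3,suppress=True)
p,_=fit()
for s,yaw,zb,pit in((-25,.83,229,0),(-25,1.0,229,0),(-25,.6,229,0),(-25,.83,229,.15),(30,.7,229,0),(60,.5,224,0),(90,.4,224,0),(123,.328,224,0)):
    P,R=target(s,yaw,zb,pit)
    best=min((ik(P,R,[.2,.9,2.5,q4,1.9,q6],p) for q4 in(2,3.1,4) for q6 in(-2,0,2)),key=lambda t:t[1])
    print(s,yaw,pit,P,best)
E
```

```text
-25 0.83 0 [529.347 118.246 139.   ] (array([-0.374,  0.96 ,  2.334,  1.934,  1.625,  1.429]), np.float64(2.314156354503227e-15))
-25 1.0 0 [531.298 116.745 139.   ] (array([-0.415,  0.931,  2.229,  1.726,  1.574,  1.553]), np.float64(2.08563549844376e-15))
-25 0.6 0 [527.165 120.759 139.   ] (array([-0.238,  1.031,  2.453,  2.274,  1.797,  1.312]), np.float64(1.7356610568979235e-15))
-25 0.83 0.15 [538.534 128.291 137.844] (array([-0.327,  1.082,  2.274,  1.946,  1.803,  1.369]), np.float64(1.4433570735684713e-15))
30 0.7 0 [580.11  137.323 139.   ] (array([-0.214,  0.956,  2.322,  2.223,  1.654,  1.463]), np.float64(1.7783054511080836e-14))
60 0.5 0 [606.876 149.377 134.   ] (array([-0.02 ,  0.982,  2.35 ,  2.613,  1.736,  1.475]), np.float64(9.185021005785848e-16))
90 0.4 0 [634.647 160.347 134.   ] (array([0.1  , 0.97 , 2.322, 2.839, 1.715, 1.526]), np.float64(2.1516888215165925e-15))
123 0.328 0 [665.516 171.953 134.   ] (array([0.186, 0.954, 2.272, 2.999, 1.654, 1.559]), np.float64(2.1516553875767447e-15))
```

```bash
cat >> h.py <<'E'
def plan(q,segs,p,verbose=True):
    """segs: list of (P,R,n): rows equal within a seg, simulated by own ik"""
    P0,R0=fk(q,p)
    for P,R,n in segs:
        w=Ro.from_matrix(R@R0.T).as_rotvec();row=np.r_[np.round((P-P0)/n/1000,4),np.round(w/n,4)]
        mx=np.zeros(6)
        for i in range(n):
            P0=P0+row[:3]*1000;R0=Ro.from_rotvec(row[3:]).as_matrix()@R0
            q2,e=ik(P0,R0,q,p);mx=np.maximum(mx,abs(q2-q));q=q2
        print(n,row.tolist(),"rot",np.linalg.norm(row[3:]).round(3),"q",q,"maxstep",mx,"err",round(e,4),"P",P0,"bow",P0+R0@[-90,0,14],"tips",P0+R0@[74,0,14])
    return q
E
python3 - <<'E'
from h import *
np.set_printoptions(precision=3,suppress=True)
p,_=fit(); s=sense(); qA=np.array(s["qpos"])
P,R=target(-25,.83,229); qB,_=ik(P,R,[-.37,.96,2.33,1.93,1.62,1.43],p)
P2=P+np.array([-30,-60,260.]); qM,e=ik(P2,R,qB,p); print(qM,e)
segs=[]
for k in range(1,6):
    q=qA+(qM-qA)*k/5; a,b=fk(q,p); segs.append((a,b,10))
segs.append((P+[0,0,130],R,10)); segs.append((P,R,10))
plan(qA,segs,p)
E
```

```text
[-0.576  0.211  2.368  1.711  1.483  2.127] 2.5341787924852424e-12
10 [-0.0044, 0.0079, -0.008, 0.0755, 0.0068, -0.0863] rot 0.115 q [-0.421 -0.104  2.194  0.316  0.737 -0.964] maxstep [0.015 0.008 0.013 0.056 0.031 0.116] err 0.0 P [ 436.336 -120.552  262.795] bow [ 470.514 -204.747  256.547] tips [418.007 -49.854 244.414]
10 [-0.0023, 0.0095, -0.0025, 0.0675, 0.0288, -0.0871] rot 0.114 q [-0.459 -0.026  2.239  0.666  0.923 -0.192] maxstep [0.008 0.009 0.016 0.048 0.031 0.099] err 0.0 P [413.336 -25.552 237.795] bow [369.02  -80.616 180.349] tips [457.806  29.76  262.994]
10 [0.0009, 0.0077, 0.0028, 0.0666, 0.0484, -0.076] rot 0.112 q [-0.499  0.054  2.28   1.013  1.111  0.582] maxstep [0.005 0.011 0.016 0.045 0.032 0.088] err 0.0 P [422.336  51.448 265.795] bow [343.333  82.562 232.833] tips [496.426  42.99  276.338]
10 [0.0034, 0.0033, 0.0061, 0.0723, 0.0584, -0.056] rot 0.109 q [-0.538  0.134  2.325  1.363  1.297  1.351] maxstep [0.009 0.015 0.014 0.045 0.032 0.079] err 0.0 P [456.336  84.448 326.795] bow [411.256 149.035 372.538] tips [506.07   51.771 280.635]
10 [0.0043, -0.0026, 0.0072, 0.0813, 0.0548, -0.033] rot 0.103 q [-0.575  0.212  2.369  1.711  1.483  2.126] maxstep [0.012 0.018 0.011 0.045 0.033 0.085] err 0.0 P [499.336  58.448 398.795] bow [508.767  68.814 488.793] tips [508.796  68.753 324.793]
10 [0.003, 0.006, -0.013, 0.0, 0.0, -0.0] rot 0.0 q [-0.374  0.586  2.401  1.934  1.515  1.715] maxstep [0.02  0.039 0.009 0.023 0.009 0.044] err 0.0 P [529.336 118.448 268.795] bow [538.767 128.814 358.793] tips [538.796 128.753 194.793]
10 [0.0, -0.0, -0.013, 0.0, 0.0, -0.0] rot 0.0 q [-0.374  0.96   2.334  1.934  1.625  1.428] maxstep [0.    0.039 0.011 0.002 0.013 0.034] err 0.0 P [529.336 118.448 138.795] bow [538.767 128.814 228.793] tips [538.796 128.753  64.793]
```

>>> send_rows:
  moves:
    - [[-0.0044, 0.0079, -0.008, 0.0755, 0.0068, -0.0863, -1], [-0.0044, 0.0079, -0.008, 0.0755, 0.0068, -0.0863, -1], [-0.0044, 0.0079, -0.008, 0.0755, 0.0068, -0.0863, -1], [-0.0044, 0.0079, -0.008, 0.0755, 0.0068, -0.0863, -1], [-0.0044, 0.0079, -0.008, 0.0755, 0.0068, -0.0863, -1], [-0.0044, 0.0079, -0.008, 0.0755, 0.0068, -0.0863, -1], [-0.0044, 0.0079, -0.008, 0.0755, 0.0068, -0.0863, -1], [-0.0044, 0.0079, -0.008, 0.0755, 0.0068, -0.0863, -1], [-0.0044, 0.0079, -0.008, 0.0755, 0.0068, -0.0863, -1], [-0.0044, 0.0079, -0.008, 0.0755, 0.0068, -0.0863, -1]]

```text
clock: 6.65
eef_pos: [439.6, -119.8, 264.9]
tcp_rot: [2.752, 0.069, 1.895]
contact_force: [-0.1, 0.5, -2.2]
opening: 0.536
grasp_force: 62.9
```

```bash
python3 -c "
from h import *
log();print(fit())"
```

```text
6.65 [-0.42  -0.1    2.184  0.315  0.747 -0.956] [ 439.637 -119.804  264.948] [2.752 0.069 1.895] [-0.132  0.55  -2.152] 0.5360834862031342 62.94816613197327
(array([  0.262, 294.392, 568.938, 494.172,  58.533, 326.926,   0.573]), np.float64(1.6010646313647499))
```

Tracks the model within 3 mm; continue.

>>> send_rows:
  moves:
    - [[-0.0023, 0.0095, -0.0025, 0.0675, 0.0288, -0.0871, -1], [-0.0023, 0.0095, -0.0025, 0.0675, 0.0288, -0.0871, -1], [-0.0023, 0.0095, -0.0025, 0.0675, 0.0288, -0.0871, -1], [-0.0023, 0.0095, -0.0025, 0.0675, 0.0288, -0.0871, -1], [-0.0023, 0.0095, -0.0025, 0.0675, 0.0288, -0.0871, -1], [-0.0023, 0.0095, -0.0025, 0.0675, 0.0288, -0.0871, -1], [-0.0023, 0.0095, -0.0025, 0.0675, 0.0288, -0.0871, -1], [-0.0023, 0.0095, -0.0025, 0.0675, 0.0288, -0.0871, -1], [-0.0023, 0.0095, -0.0025, 0.0675, 0.0288, -0.0871, -1], [-0.0023, 0.0095, -0.0025, 0.0675, 0.0288, -0.0871, -1]]

```text
clock: 7.65
eef_pos: [417.0, -24.8, 240.6]
tcp_rot: [-3.133, -0.529, 0.889]
contact_force: [0.0, 0.5, -1.0]
opening: 0.536
grasp_force: 63.0
```

>>> send_rows:
  moves:
    - [[0.0009, 0.0077, 0.0028, 0.0666, 0.0484, -0.076, -1], [0.0009, 0.0077, 0.0028, 0.0666, 0.0484, -0.076, -1], [0.0009, 0.0077, 0.0028, 0.0666, 0.0484, -0.076, -1], [0.0009, 0.0077, 0.0028, 0.0666, 0.0484, -0.076, -1], [0.0009, 0.0077, 0.0028, 0.0666, 0.0484, -0.076, -1], [0.0009, 0.0077, 0.0028, 0.0666, 0.0484, -0.076, -1], [0.0009, 0.0077, 0.0028, 0.0666, 0.0484, -0.076, -1], [0.0009, 0.0077, 0.0028, 0.0666, 0.0484, -0.076, -1], [0.0009, 0.0077, 0.0028, 0.0666, 0.0484, -0.076, -1], [0.0009, 0.0077, 0.0028, 0.0666, 0.0484, -0.076, -1]]

```text
clock: 8.65
eef_pos: [426.4, 51.8, 269.1]
tcp_rot: [-2.304, -0.264, -0.254]
contact_force: [-0.8, -0.9, -1.6]
opening: 0.537
grasp_force: 63.0
```

```bash
python3 -c "
from h import *
log();print(fit())"
```

```text
8.65 [-0.5    0.059  2.268  1.011  1.121  0.592] [426.421  51.812 269.096] [-2.304 -0.264 -0.254] [-0.832 -0.944 -1.626] 0.5372714145517345 62.97500967979431
(array([ -0.136, 294.557, 569.468, 494.521,  58.884, 327.225,   0.387]), np.float64(1.5776237007609666))
```

>>> send_rows:
  moves:
    - [[0.0034, 0.0033, 0.0061, 0.0723, 0.0584, -0.056, -1], [0.0034, 0.0033, 0.0061, 0.0723, 0.0584, -0.056, -1], [0.0034, 0.0033, 0.0061, 0.0723, 0.0584, -0.056, -1], [0.0034, 0.0033, 0.0061, 0.0723, 0.0584, -0.056, -1], [0.0034, 0.0033, 0.0061, 0.0723, 0.0584, -0.056, -1], [0.0034, 0.0033, 0.0061, 0.0723, 0.0584, -0.056, -1], [0.0034, 0.0033, 0.0061, 0.0723, 0.0584, -0.056, -1], [0.0034, 0.0033, 0.0061, 0.0723, 0.0584, -0.056, -1], [0.0034, 0.0033, 0.0061, 0.0723, 0.0584, -0.056, -1], [0.0034, 0.0033, 0.0061, 0.0723, 0.0584, -0.056, -1]]

```text
clock: 9.65
eef_pos: [460.6, 84.3, 330.3]
tcp_rot: [-1.982, 0.6, -0.795]
contact_force: [0.1, -0.0, -1.8]
opening: 0.535
grasp_force: 63.0
```

>>> send_rows:
  moves:
    - [[0.0043, -0.0026, 0.0072, 0.0813, 0.0548, -0.033, -1], [0.0043, -0.0026, 0.0072, 0.0813, 0.0548, -0.033, -1], [0.0043, -0.0026, 0.0072, 0.0813, 0.0548, -0.033, -1], [0.0043, -0.0026, 0.0072, 0.0813, 0.0548, -0.033, -1], [0.0043, -0.0026, 0.0072, 0.0813, 0.0548, -0.033, -1], [0.0043, -0.0026, 0.0072, 0.0813, 0.0548, -0.033, -1], [0.0043, -0.0026, 0.0072, 0.0813, 0.0548, -0.033, -1], [0.0043, -0.0026, 0.0072, 0.0813, 0.0548, -0.033, -1], [0.0043, -0.0026, 0.0072, 0.0813, 0.0548, -0.033, -1], [0.0043, -0.0026, 0.0072, 0.0813, 0.0548, -0.033, -1]]

```text
clock: 10.65
eef_pos: [503.6, 57.8, 402.3]
tcp_rot: [0.504, 1.565, 1.334]
contact_force: [0.5, -0.1, -0.9]
opening: 0.541
grasp_force: 63.1
```

Run:
```python
from h import *
s=log()
f=grab_frame("wrist");g=grab_frame("scene");w=f["img"][:,:,::-1];v=g["img"][130:330,200:400,::-1]
cv2.imwrite("pics/v2.png",np.hstack([cv2.resize(w,(400,300)),cv2.resize(v,(400,400))[:300]]))
P,R=target(-25,.83,229);Rc=Ro.from_euler("xyz",s["tcp_rot"]).as_matrix()
print("to go",P-s["eef_pos"],Ro.from_matrix(R@Rc.T).as_rotvec())
```

```text
10.65 [-0.576  0.215  2.359  1.713  1.487  2.134] [503.619  57.828 402.324] [0.504 1.565 1.334] [ 0.498 -0.13  -0.883] 0.5410249708755933 63.08537006378174
to go [  25.728   60.418 -263.324] [-0.006  0.001 -0.   ]
```

View pics/v2.png

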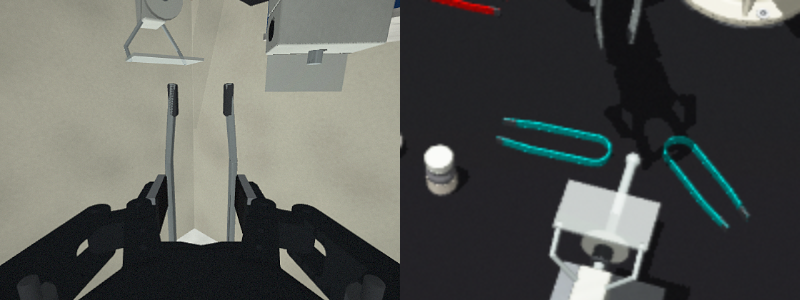

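Run:
```python
from h import *
f=grab_frame("wrist");T=np.array(f["T_tool_cam"]);print(f["mtx"],f["dist"])
for px in((241,121),(319,121)):
  q=cv2.undistortPoints(np.array([[px]],float),f["mtx"],f["dist"])[0,0];d=T[:3,:3]@[*q,1];o=T[:3,3]
  for z in(10,15,20): print(z,o+d*(z-o[2])/d[2])
```

```text
[[298.69709297   0.         281.33078833]
 [  0.         298.69709297 208.6092062 ]
 [  0.           0.           1.        ]] [0.00440426 0.         0.         0.         0.        ]
10 [ 67.14850318 -17.08754868  10.        ]
15 [ 67.27201792 -17.73525799  15.        ]
20 [ 67.39553267 -18.3829673   20.        ]
10 [67.12623857 16.87779586 10.        ]
15 [67.24893213 17.4828332  15.        ]
20 [67.37162568 18.08787054 20.        ]
```

>>> send_rows:
  moves:
    - [[0.0026, 0.006, -0.013, -0.0006, 0, 0, -1], [0.0026, 0.006, -0.013, -0.0006, 0, 0, -1], [0.0026, 0.006, -0.013, -0.0006, 0, 0, -1], [0.0026, 0.006, -0.013, -0.0006, 0, 0, -1], [0.0026, 0.006, -0.013, -0.0006, 0, 0, -1], [0.0026, 0.006, -0.013, -0.0006, 0, 0, -1], [0.0026, 0.006, -0.013, -0.0006, 0, 0, -1], [0.0026, 0.006, -0.013, -0.0006, 0, 0, -1], [0.0026, 0.006, -0.013, -0.0006, 0, 0, -1], [0.0026, 0.006, -0.013, -0.0006, 0, 0, -1]]

```text
clock: 11.8
eef_pos: [529.3, 118.6, 270.8]
tcp_rot: [-1.795, 1.562, -0.964]
contact_force: [0.2, 0.3, -1.7]
opening: 0.537
grasp_force: 63.1
```

>>> send_rows:
  moves:
    - [[0, 0, -0.013, 0, 0, 0, -1], [0, 0, -0.013, 0, 0, 0, -1], [0, 0, -0.013, 0, 0, 0, -1], [0, 0, -0.013, 0, 0, 0, -1], [0, 0, -0.013, 0, 0, 0, -1], [0, 0, -0.013, 0, 0, 0, -1], [0, 0, -0.013, 0, 0, 0, -1], [0, 0, -0.013, 0, 0, 0, -1], [0, 0, -0.013, 0, 0, 0, -1], [0, 0, -0.013, 0, 0, 0, -1]]

```text
clock: 12.8
eef_pos: [529.4, 118.2, 140.6]
tcp_rot: [-1.727, 1.562, -0.896]
contact_force: [-0.3, 0.3, -1.6]
opening: 0.538
grasp_force: 63.1
```

Run:
```python
from h import *
s=log();P,R=target(-25,.83,229);Rc=Ro.from_euler("xyz",s["tcp_rot"]).as_matrix()
print("to go",P-s["eef_pos"],Ro.from_matrix(R@Rc.T).as_rotvec())
g=grab_frame("scene");t=grab_frame("top")
cv2.imwrite("pics/v3.png",np.hstack([cv2.resize(g["img"][170:300,250:380,::-1],(400,400),interpolation=cv2.INTER_CUBIC),cv2.resize(t["img"][130:260,180:310,::-1],(400,400),interpolation=cv2.INTER_CUBIC)]))
bow=np.array(s["eef_pos"])+Rc@[-90,0,14.5];print("bow",bow,proj(g,bow),proj(t,bow))
```

```text
12.8 [-0.38   0.957  2.334  1.928  1.622  1.422] [529.385 118.221 140.567] [-1.727  1.562 -0.896] [-0.296  0.319 -1.57 ] 0.5378550391940784 63.07488799095154
to go [-0.038  0.025 -1.567] [ 0.007  0.005 -0.   ]
bow [538.699 129.512 230.545] [[319.853 197.26 ]] [[233.533 202.026]]
```

View pics/v3.png

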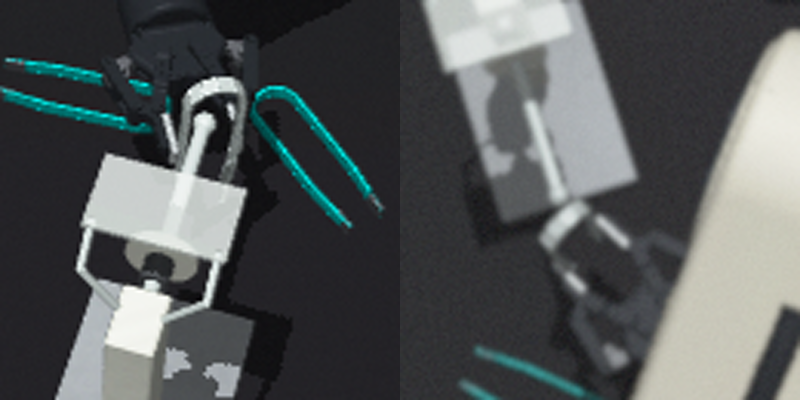

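The ball at (557,195) lies on the bar line extended into the bow at (565,222) in the top crop, and the left view agrees with the predicted bow position. Plan the slide.

```bash
cat >> h.py <<'E'
def go(q,wps,p):
    s=sense();P0=np.array(s["eef_pos"]);R0=Ro.from_euler("xyz",s["tcp_rot"]).as_matrix()
    a,b=fk(s["qpos"],p);dP=P0-a
    return plan(np.array(s["qpos"]),[(target(*w[:3])[0]-dP,target(*w[:3])[1],w[3]) for w in wps],p)
E
python3 - <<'E'
from h import *
log();p,r=fit();print(r)
go(0,[(-25,.6,230,3),(5,.55,230,7),(35,.45,229,5),(65,.37,226,5),(102,.328,224,7)],p)
E
```

```text
12.9 [-0.38   0.959  2.334  1.928  1.621  1.423] [529.225 118.279 139.756] [-2.001  1.564 -1.171] [-0.672 -0.176 -0.349] 0.5388312526106798 63.07536005973816
1.6083458317907002
3 [-0.0007, 0.0008, 0.0001, 0.0021, 0.0006, -0.0767] rot 0.077 q [-0.245  1.032  2.454  2.267  1.797  1.309] maxstep [0.058 0.028 0.043 0.123 0.072 0.049] err 0.0 P [527.174 120.417 140.076] bow [538.727 128.315 230.077] tips [538.732 128.326  66.077]
7 [0.004, 0.0015, -0.0, -0.0, 0.0, -0.0071] rot 0.007 q [-0.144  1.013  2.429  2.425  1.8    1.375] maxstep [0.015 0.003 0.004 0.023 0.002 0.01 ] err 0.0 P [555.174 130.917 140.076] bow [567.105 138.231 230.077] tips [567.11  138.242  66.077]
5 [0.0056, 0.0022, -0.0002, -0.0, 0.0, -0.02] rot 0.02 q [-0.001  1.004  2.412  2.675  1.817  1.449] maxstep [0.029 0.002 0.005 0.05  0.007 0.016] err 0.0 P [583.174 141.917 139.076] bow [595.776 148.004 229.077] tips [595.782 148.014  65.077]
5 [0.0055, 0.0021, -0.0006, -0.0, 0.0, -0.016] rot 0.016 q [0.111 0.992 2.375 2.876 1.789 1.512] maxstep [0.023 0.003 0.008 0.041 0.008 0.014] err 0.0 P [610.674 152.417 136.076] bow [623.722 157.477 226.077] tips [623.729 157.487  62.077]
7 [0.005, 0.0018, -0.0003, -0.0, 0.0, -0.006] rot 0.006 q [0.176 0.97  2.312 2.987 1.709 1.549] maxstep [0.01  0.004 0.009 0.017 0.012 0.007] err 0.0 P [645.674 165.017 133.976] bow [658.923 169.525 223.977] tips [658.93  169.534  59.977]
```

>>> send_rows:
  moves:
    - [[-0.0007, 0.0008, 0.0, 0.0021, 0, -0.0767, -1], [-0.0007, 0.0008, 0.0, 0.0021, 0, -0.0767, -1], [-0.0007, 0.0008, 0.0, 0.0021, 0, -0.0767, -1], [0.004, 0.0015, 0, 0, 0, -0.0071, -1], [0.004, 0.0015, 0, 0, 0, -0.0071, -1], [0.004, 0.0015, 0, 0, 0, -0.0071, -1], [0.004, 0.0015, 0, 0, 0, -0.0071, -1], [0.004, 0.0015, 0, 0, 0, -0.0071, -1], [0.004, 0.0015, 0, 0, 0, -0.0071, -1], [0.004, 0.0015, 0, 0, 0, -0.0071, -1]]

```text
clock: 13.9
eef_pos: [554.9, 131.5, 141.5]
tcp_rot: [0.35, 1.569, 0.899]
contact_force: [-0.0, 1.1, -1.5]
opening: 0.537
grasp_force: 63.1
```

Run:
```python
from h import *
log();p,r=fit()
go(0,[(35,.45,229,5),(65,.37,227,5),(102,.328,225,8)],p)
```

```text
13.9 [-0.144  1.01   2.43   2.426  1.8    1.377] [554.948 131.481 141.471] [0.35  1.569 0.899] [-0.046  1.143 -1.531] 0.5369371846618939 63.09848427772522
5 [0.0056, 0.0021, -0.0005, -0.0002, 0.0002, -0.0198] rot 0.02 q [-0.004  1.004  2.411  2.673  1.816  1.449] maxstep [0.028 0.002 0.005 0.049 0.006 0.015] err 0.0 P [583.265 141.334 138.994] bow [595.878 147.423 228.993] tips [595.863 147.429  64.993]
5 [0.0056, 0.0021, -0.0004, -0.0, -0.0, -0.016] rot 0.016 q [0.109 0.989 2.375 2.874 1.785 1.513] maxstep [0.023 0.003 0.008 0.041 0.008 0.014] err 0.0 P [611.265 151.834 136.994] bow [624.325 156.896 226.993] tips [624.309 156.902  62.993]
8 [0.0043, 0.0016, -0.0002, -0.0, -0.0, -0.0053] rot 0.005 q [0.175 0.966 2.313 2.987 1.706 1.55 ] maxstep [0.009 0.003 0.008 0.015 0.01  0.006] err 0.0 P [645.665 164.634 135.394] bow [658.928 169.138 225.393] tips [658.913 169.145  61.393]
```

>>> send_rows:
  moves:
    - [[0.0056, 0.0021, -0.0004, 0, 0, -0.0198, -1], [0.0056, 0.0021, -0.0004, 0, 0, -0.0198, -1], [0.0056, 0.0021, -0.0004, 0, 0, -0.0198, -1], [0.0056, 0.0021, -0.0004, 0, 0, -0.0198, -1], [0.0056, 0.0021, -0.0004, 0, 0, -0.0198, -1], [0.0056, 0.0021, -0.0004, 0, 0, -0.016, -1], [0.0056, 0.0021, -0.0004, 0, 0, -0.016, -1], [0.0056, 0.0021, -0.0004, 0, 0, -0.016, -1], [0.0056, 0.0021, -0.0004, 0, 0, -0.016, -1], [0.0056, 0.0021, -0.0004, 0, 0, -0.016, -1]]

```text
clock: 14.9
eef_pos: [610.7, 152.8, 137.3]
tcp_rot: [0.893, 1.569, 1.263]
contact_force: [-0.1, 0.5, -1.0]
opening: 0.539
grasp_force: 63.1
```

Run:
```python
from h import *
s=log();p,r=fit()
go(0,[(102,.328,225,8)],p)
Rc=Ro.from_euler("xyz",s["tcp_rot"]).as_matrix()
g=grab_frame("scene");t=grab_frame("top")
bow=np.array(s["eef_pos"])+Rc@[-90,0,14.5];print("bow",bow,proj(g,bow),proj(t,bow))
cv2.imwrite("pics/v4.png",np.hstack([cv2.resize(g["img"][190:290,250:350,::-1],(400,400),interpolation=cv2.INTER_CUBIC),cv2.resize(t["img"][110:210,180:280,::-1],(400,400),interpolation=cv2.INTER_CUBIC)]))
```

```text
14.9 [0.108 0.988 2.374 2.874 1.785 1.514] [610.701 152.762 137.257] [0.893 1.569 1.263] [-0.06   0.492 -0.978] 0.5392541505115725 63.080012798309326
8 [0.0044, 0.0016, -0.0003, -0.0002, 0.0001, -0.0053] rot 0.005 q [0.174 0.966 2.311 2.986 1.704 1.55 ] maxstep [0.009 0.003 0.008 0.015 0.01  0.006] err 0.0 P [646.609 164.499 134.862] bow [659.899 169.039 224.855] tips [659.835 168.98   60.855]
bow [624.183 157.897 227.268] [[309.566 228.71 ]] [[223.407 168.526]]
```

View pics/v4.png

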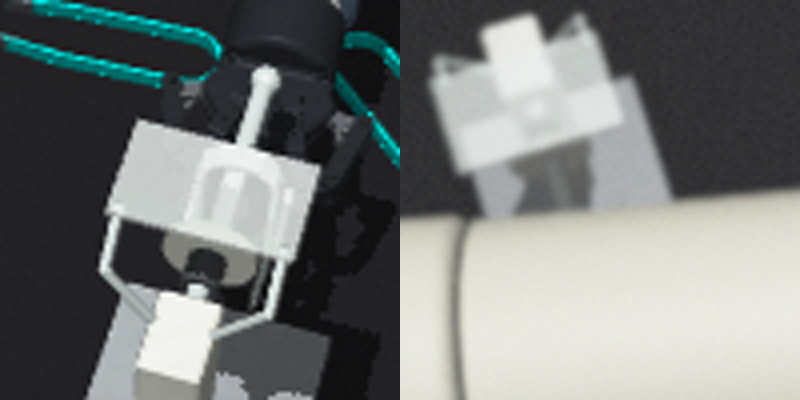

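>>> send_rows:
  moves:
    - [[0.0044, 0.0015, -0.0002, 0, 0, -0.0053, -1], [0.0044, 0.0015, -0.0002, 0, 0, -0.0053, -1], [0.0044, 0.0015, -0.0002, 0, 0, -0.0053, -1], [0.0044, 0.0015, -0.0002, 0, 0, -0.0053, -1], [0.0044, 0.0015, -0.0002, 0, 0, -0.0053, -1], [0.0044, 0.0015, -0.0002, 0, 0, -0.0053, -1], [0.0044, 0.0015, -0.0002, 0, 0, -0.0053, -1], [0.0044, 0.0015, -0.0002, 0, 0, -0.0053, -1]]
  grip_force: 100

```text
clock: 15.8
eef_pos: [646.0, 164.6, 135.7]
tcp_rot: [0.685, 1.57, 1.013]
contact_force: [-0.3, 0.1, -2.4]
opening: 0.522
grasp_force: 102.6
```

>>> send_rows:
  moves:
    - [[0.0019, 0.00065, 0, 0, 0, 0, -1], [0.0019, 0.00065, 0, 0, 0, 0, -1], [0.0019, 0.00065, 0, 0, 0, 0, -1], [0.0019, 0.00065, 0, 0, 0, 0, -1], [0.0019, 0.00065, 0, 0, 0, 0, -1], [0.0019, 0.00065, 0, 0, 0, 0, -1]]

```text
clock: 16.4
eef_pos: [657.0, 168.3, 135.5]
tcp_rot: [1.308, 1.57, 1.636]
contact_force: [-2.3, -1.8, -2.6]
opening: 0.526
grasp_force: 103.0
```

Run:
```python
from h import *
s=log();p,r=fit()
Rc=Ro.from_euler("xyz",s["tcp_rot"]).as_matrix()
bow=np.array(s["eef_pos"])+Rc@[-90,0,14.5];e=bow[:2]-tip;print("s",e@dv,"lat",e@[-dv[1],dv[0]],bow[2],np.arctan2(Rc[1,2],Rc[0,2]),Rc[2])
```

```text
16.4 [0.175 0.958 2.289 2.988 1.676 1.555] [656.977 168.277 135.471] [1.308 1.57  1.636] [-2.265 -1.825 -2.61 ] 0.5258133216055663 102.95465469360352
s 113.71318936997933 lat -0.7975975020630571 225.47364540615467 0.32828537247281747 [-1.     0.001  0.   ]
```

>>> send_rows:
  moves:
    - [[0.0014, 0.0005, -0.0001, 0, 0, 0, -1], [0.0014, 0.0005, -0.0001, 0, 0, 0, -1], [0.0014, 0.0005, -0.0001, 0, 0, 0, -1], [0.0014, 0.0005, -0.0001, 0, 0, 0, -1], [0.0014, 0.0005, -0.0001, 0, 0, 0, -1]]

```text
clock: 16.9
eef_pos: [664.3, 170.8, 135.4]
tcp_rot: [0.444, 1.569, 0.772]
contact_force: [-1.7, -1.8, -0.4]
opening: 0.519
grasp_force: 103.0
```

>>> send_rows:
  moves:
    - [[0.0009, 0.0003, 0, 0, 0, 0, -1], [0.0009, 0.0003, 0, 0, 0, 0, -1], [0.0009, 0.0003, 0, 0, 0, 0, -1], [0.0, 0.0, 0, 0, 0, 0, -1]]

```text
clock: 17.3
eef_pos: [666.8, 171.8, 135.3]
tcp_rot: [0.565, 1.57, 0.893]
contact_force: [-2.9, -0.9, 0.0]
opening: 0.517
grasp_force: 103.0
```

>>> send_rows:
  moves:
    - [[0.0009, 0.0003, 0, 0, 0, 0, -1], [0.0009, 0.0003, 0, 0, 0, 0, -1], [0.0, 0.0, 0, 0, 0, 0, -1]]

```text
clock: 17.6
eef_pos: [668.3, 172.3, 135.0]
tcp_rot: [1.137, 1.57, 1.465]
contact_force: [-5.9, -3.0, 0.1]
opening: 0.524
grasp_force: 103.4
```

>>> send_rows:
  moves:
    - [[0.0009, 0.0003, 0, 0, 0, 0, -1], [0.0009, 0.0003, 0, 0, 0, 0, -1], [0.0, 0.0, 0, 0, 0, 0, -1]]

```text
clock: 17.9
eef_pos: [669.7, 172.8, 134.9]
tcp_rot: [1.729, 1.57, 2.058]
contact_force: [-9.6, -3.4, 0.3]
opening: 0.52
grasp_force: 103.8
```

>>> send_rows:
  moves:
    - [[0.0009, 0.0003, 0, 0, 0, 0, -1], [0.0009, 0.0003, 0, 0, 0, 0, -1], [0.0009, 0.0003, 0, 0, 0, 0, -1], [0.0, 0.0, 0, 0, 0, 0, -1]]

```text
clock: 18.3
eef_pos: [671.9, 173.6, 134.7]
tcp_rot: [2.303, 1.569, 2.631]
contact_force: [-13.2, -4.7, -1.1]
opening: 0.525
grasp_force: 104.3
```

Run:
```python
from h import *
s=log()
Rc=Ro.from_euler("xyz",s["tcp_rot"]).as_matrix()
bow=np.array(s["eef_pos"])+Rc@[-90,0,14.5];e=bow[:2]-tip;print("s",e@dv,"lat",e@[-dv[1],dv[0]],bow[2],np.arctan2(Rc[1,2],Rc[0,2]),Rc[2])
g=grab_frame("scene");w=grab_frame("wrist")
cv2.imwrite("pics/v5.png",np.hstack([cv2.resize(g["img"][205:295,265:345,::-1],(400,450),interpolation=cv2.INTER_CUBIC),cv2.resize(w["img"][50:350,140:420,::-1],(400,450))]))
```

```text
18.3 [0.182 0.951 2.26  2.995 1.638 1.562] [671.882 173.57  134.691] [2.303 1.569 2.631] [-13.218  -4.736  -1.096] 0.5245986468142448 104.25135254859924
s 129.63747921940228 lat -0.6156516159723703 224.67610339851984 0.32830652356305123 [-1.     0.001 -0.001]
```

View pics/v5.png

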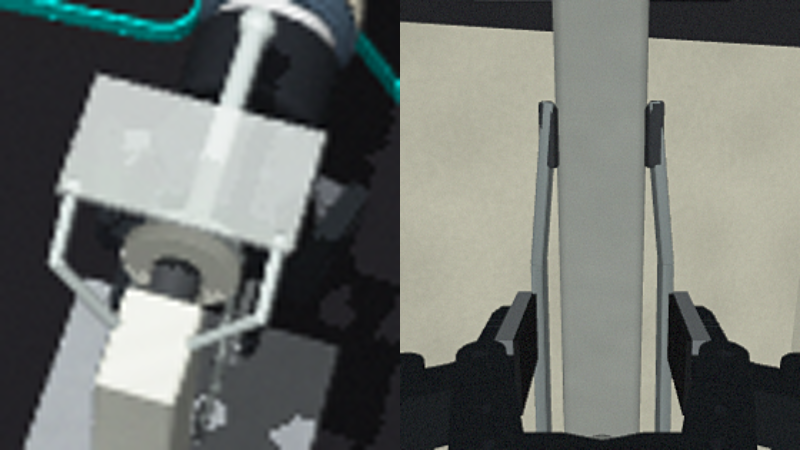

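The guard view shows the collar ring tight behind the guard with the tongs against it, and the right half shows both legs level astride the column. The force rose from about 3 N (sliding) to 14 N, so the collar is at its stop. Next I lower the tongs onto the bar.

>>> send_rows:
  moves:
    - [[-0.0004, -0.0002, -0.001, 0, 0, 0, -1], [-0.0004, -0.0002, -0.001, 0, 0, 0, -1], [-0.0004, -0.0001, -0.001, 0, 0, 0, -1], [0, 0, -0.0005, 0, 0, 0, -1], [0, 0, 0, 0, 0, 0, -1]]

```text
clock: 18.9
eef_pos: [671.2, 173.4, 132.5]
tcp_rot: [0.288, 1.568, 0.617]
contact_force: [-10.3, -4.4, 3.5]
opening: 0.523
grasp_force: 104.0
```

>>> send_rows:
  moves:
    - [[0, 0, 0, 0, 0, 0, 0.15], [0, 0, 0, 0, 0, 0, 0.2], [0, 0, 0, 0, 0, 0, 0.25], [0, 0, 0, 0, 0, 0, 0.35], [0, 0, 0, 0, 0, 0, 0.5], [0, 0, 0, 0, 0, 0, 0.7], [0, 0, 0, 0, 0, 0, 0.9], [0, 0, 0, 0, 0, 0, 0.9]]
  grip_force: 20

```text
clock: 19.7
eef_pos: [671.9, 173.4, 131.7]
tcp_rot: [0.642, 1.57, 0.97]
contact_force: [-0.1, 0.9, -0.4]
opening: 0.95
grasp_force: 0.0
```

Run:
```python
from h import *
s=log();w=grab_frame("wrist");g=grab_frame("scene")
cv2.imwrite("pics/v6.png",np.hstack([cv2.resize(g["img"][195:295,255:345,::-1],(400,450),interpolation=cv2.INTER_CUBIC),cv2.resize(w["img"][50:350,140:420,::-1],(400,450))]))
```

```text
19.7 [0.182 0.96  2.257 2.994 1.646 1.561] [671.9   173.352 131.7  ] [0.642 1.57  0.97 ] [-0.083  0.908 -0.372] 0.9500853866668997 0.0
```

View pics/v6.png

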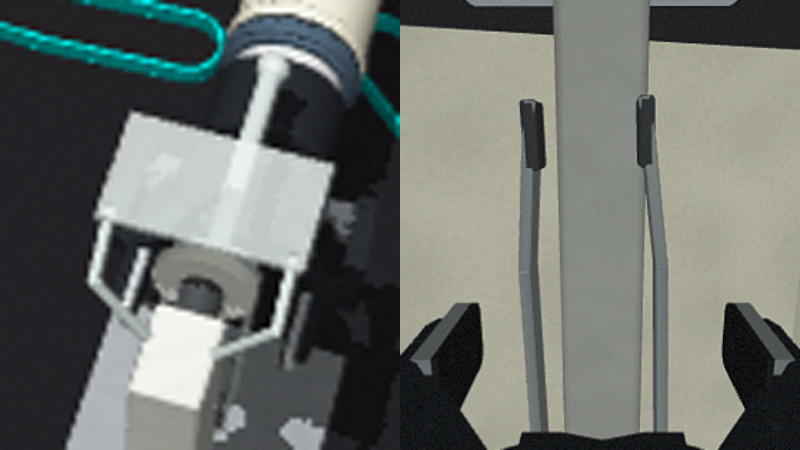

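The tongs hang free, swinging slightly sideways, with the tips at (531,100) and (646,100) in the right half. I back off along the bar.

>>> send_rows:
  moves:
    - [[0, 0, 0, 0, 0, 0, 1], [-0.002, -0.0007, 0, 0, 0, 0, 1], [-0.004, -0.0014, 0, 0, 0, 0, 1], [-0.005, -0.0017, 0, 0, 0, 0, 1], [-0.006, -0.002, 0, 0, 0, 0, 1], [-0.006, -0.002, 0, 0, 0, 0, 1], [-0.006, -0.002, 0, 0, 0, 0, 1], [-0.006, -0.002, 0, 0, 0, 0, 1], [-0.004, -0.0014, 0, 0, 0, 0, 1], [-0.002, -0.0007, 0, 0, 0, 0, 1]]

```text
clock: 20.8
eef_pos: [630.4, 159.3, 131.5]
tcp_rot: [1.175, 1.57, 1.503]
contact_force: [0.4, 0.4, 0.6]
opening: 1.001
grasp_force: 0.0
```

>>> send_rows:
  moves:
    - [[0, 0, 0, 0, 0, 0, 1], [0, 0, 0, 0, 0, 0, 1], [0, 0, 0, 0, 0, 0, 1], [0, 0, 0, 0, 0, 0, 1], [0, 0, 0, 0, 0, 0, 1], [0, 0, 0, 0, 0, 0, 1], [0, 0, 0, 0, 0, 0, 1], [0, 0, 0, 0, 0, 0, 1], [0, 0, 0, 0, 0, 0, 1], [0, 0, 0, 0, 0, 0, 1]]

```text
clock: 21.8
eef_pos: [630.9, 159.5, 131.6]
tcp_rot: [0.727, 1.57, 1.056]
contact_force: [-0.7, 0.1, -0.2]
opening: 0.999
grasp_force: 0.0
```

Run:
```python
from h import *
s=log();P=np.array(s["eef_pos"]);R=Ro.from_euler("xyz",s["tcp_rot"]).as_matrix()
w=grab_frame("wrist");im=w["img"][...,::-1];cv2.imwrite("pics/w7.png",im)
g=cv2.cvtColor(im,cv2.COLOR_BGR2GRAY).astype(int)
# predicted pixels of tip ends/legs if hanging upright, several distances from the column
T=np.array(w["T_tool_cam"]);Tc=np.linalg.inv(T)
def pj(X): c=Tc[:3,:3]@(R.T@(np.array(X)-P))+Tc[:3,3]; return cv2.projectPoints(c.reshape(1,1,3),np.zeros(3),np.zeros(3),w["mtx"],w["dist"])[0][0,0]
n=np.array([-dv[1],dv[0]])
for sb in(114,119,124,129):
    print(sb,[pj(np.r_[tip+dv*(sb-7)+n*y,221-d]) .round(1).tolist() for y,d in((17,160),(-17,160),(22,90),(-22,90))])
for r in range(110,260,15):
    row=g[r,150:410]; e=np.diff(row); k=np.nonzero(abs(e)>18)[0]+150; print(r,k.tolist())
```

```text
21.8 [0.163 0.987 2.336 2.973 1.751 1.541] [630.85  159.494 131.63 ] [0.727 1.57  1.056] [-0.658  0.13  -0.157] 0.9994984876798474 0.0
114 [[314.6, 115.2], [248.6, 115.2], [319.9, 242.5], [243.4, 242.6]]
119 [[313.6, 115.6], [249.6, 115.7], [318.8, 239.4], [244.5, 239.5]]
124 [[312.6, 116.0], [250.5, 116.0], [317.8, 236.5], [245.5, 236.5]]
129 [[311.7, 116.4], [251.4, 116.4], [316.9, 233.7], [246.4, 233.7]]
110 [254, 306, 307]
125 [237, 238, 239, 244, 245, 248, 249, 254, 255, 300, 301, 303, 306, 307, 309, 310]
140 [237, 238, 243, 249, 250, 255, 300, 304, 305, 309, 310, 311]
155 [237, 243, 244, 246, 247, 255, 303, 304, 305, 312]
170 [236, 237, 243, 246, 247, 255, 256, 305, 306, 307, 313, 314]
185 [236, 243, 245, 246, 256, 257, 305, 307, 308, 315]
200 [235, 236, 242, 245, 246, 256, 257, 303, 304, 305, 308, 309, 310, 316, 317]
215 [236, 242, 245, 246, 257, 258, 304, 309, 310, 311, 317]
230 [237, 243, 247, 257, 304, 309, 310, 311, 317]
245 [238, 244, 247, 248, 257, 303, 304, 309, 311, 317]
```

Run:
```python
from h import *
import pickle
a=pickle.load(open("f0.pkl","rb"))["scene"];b=grab_frame("scene")
w=grab_frame("wrist")["img"].astype(int);o=cv2.imread("pics/w7.png")[...,::-1].astype(int);print("wrist diff legs",np.abs(w-o)[110:260,225:325].mean())
n=np.array([-dv[1],dv[0]])
for y,z in((24,225),(-24,225),(22,203),(-22,203)):   # points on the collar's rim
    S=np.arange(112,156,2.);X=np.c_[tip+S[:,None]*dv+n*y,np.full(len(S),float(z))]
    for f in(a,b):
        q=proj(f,X).astype(np.float32);v=cv2.remap(cv2.cvtColor(f["img"],cv2.COLOR_RGB2GRAY),q[:,0],q[:,1],cv2.INTER_LINEAR).ravel();print(y,z,v.tolist())
print(proj(a,np.c_[[np.r_[tip+s*dv,242] for s in(115,123,130,138)]]))
```

```text
wrist diff legs 3.7355111111111112
24 225 [207, 206, 207, 209, 194, 142, 125, 123, 125, 130, 130, 130, 125, 116, 85, 56, 37, 35, 34, 22, 18, 17]
24 225 [197, 197, 198, 197, 174, 109, 67, 64, 78, 96, 115, 123, 121, 125, 124, 126, 127, 126, 124, 126, 114, 86]
-24 225 [207, 207, 208, 217, 187, 151, 121, 121, 124, 125, 124, 111, 85, 51, 34, 34, 35, 35, 35, 37, 36, 35]
-24 225 [203, 203, 203, 203, 166, 107, 40, 34, 57, 82, 106, 106, 114, 120, 124, 129, 127, 107, 72, 59, 40, 36]
22 203 [123, 124, 128, 130, 130, 130, 123, 109, 83, 51, 37, 35, 34, 22, 18, 17, 19, 24, 60, 80, 88, 118]
22 203 [57, 71, 87, 103, 124, 122, 122, 125, 125, 126, 127, 126, 125, 128, 113, 84, 60, 66, 78, 87, 92, 116]
-22 203 [131, 130, 130, 130, 129, 129, 129, 125, 106, 58, 36, 35, 36, 35, 34, 35, 36, 62, 131, 184, 179, 203]
-22 203 [103, 112, 123, 127, 132, 129, 127, 128, 127, 127, 127, 127, 131, 144, 117, 65, 45, 65, 130, 180, 175, 200]
[[304.00888393 243.48888144]
 [303.03176405 246.50634009]
 [302.17031951 249.16656255]
 [301.17833775 252.22987607]]
```

Run:
```python
from h import *
import pickle
a=pickle.load(open("f0.pkl","rb"))["scene"];b=grab_frame("scene")
n=np.array([-dv[1],dv[0]]);S=np.arange(118,165,.25)
for t in np.radians([-35,-25,-15,-5,5,15,25,35]+[150,160,170,180,190,200,210]):
    y,z=27*np.cos(t),215+27*np.sin(t);X=np.c_[tip+S[:,None]*dv+n*y,np.full(len(S),z)];e=[]
    for f in(a,b):
        q=proj(f,X).astype(np.float32);v=cv2.remap(cv2.cvtColor(f["img"],cv2.COLOR_RGB2GRAY),q[:,0],q[:,1],cv2.INTER_CUBIC).ravel().astype(float)
        k=[i for i in range(12,len(S)) if v[i-1]>=80>v[i] and v[i-12:i-2].mean()>95];e.append(S[k].tolist())
    print(round(np.degrees(t)),e)
```

```text
-35 [[125.5, 162.5], [141.0, 162.5]]
-25 [[124.75, 161.75], []]
-15 [[163.75], []]
-5 [[], []]
5 [[], []]
15 [[122.0, 135.0], []]
25 [[140.75], [123.5, 156.0]]
35 [[146.0], [157.25]]
150 [[138.75], [124.75, 149.75]]
160 [[], [122.5, 145.75]]
170 [[], [142.25]]
180 [[], [140.0]]
190 [[127.25], [138.75]]
200 [[127.25], [139.75]]
210 [[127.5], [139.25]]
```

>>> send_rows:
  moves:
    - [[0, 0, 0, 0, 0, 0, 1], [0, 0, 0, 0, 0, 0, 1], [0, 0, 0, 0, 0, 0, 1], [0, 0, 0, 0, 0, 0, 1], [0, 0, 0, 0, 0, 0, 1], [0, 0, 0, 0, 0, 0, 1], [0, 0, 0, 0, 0, 0, 1], [0, 0, 0, 0, 0, 0, 1], [0, 0, 0, 0, 0, 0, 1], [0, 0, 0, 0, 0, 0, 1]]

```text
clock: 23.0
eef_pos: [630.9, 159.5, 131.7]
tcp_rot: [0.649, 1.57, 0.978]
contact_force: [-0.5, 1.0, 0.2]
opening: 1.0
grasp_force: 0.0
```

Run:
```python
from h import *
import pickle
log();o=cv2.imread("pics/w7.png")[...,::-1].astype(int)
W=[grab_frame("wrist")["img"].astype(int) for _ in range(3)]
for x in W: print(np.abs(x-o)[110:260,225:325].mean(),np.abs(x-o)[0:80].mean())
for x in W[::2]:
    g=cv2.cvtColor(x.astype(np.uint8),cv2.COLOR_RGB2GRAY).astype(int)
    for r in(125,170,215,245): print(r,(np.nonzero(abs(np.diff(g[r,150:410]))>18)[0]+150).tolist())
# bystanders moved? compare top view
t0=pickle.load(open("f0.pkl","rb"))["scene"]["img"].astype(int);t1=grab_frame("scene")["img"].astype(int)
d=np.abs(t1-t0).max(2)>60
print("changed px around bystanders", d[130:235,130:200].sum(), d[180:235,200:235].sum(), d[265:350,395:470].sum())
```

```text
23.0 [0.163 0.987 2.336 2.973 1.751 1.541] [630.891 159.473 131.682] [0.649 1.57  0.978] [-0.517  0.963  0.198] 1.0003281589540882 0.0
3.658 4.240543154761904
3.7538666666666667 4.23874255952381
3.7510444444444446 4.232552083333333
125 [237, 238, 239, 243, 244, 245, 246, 248, 249, 254, 255, 300, 309, 310]
170 [236, 237, 243, 246, 247, 255, 256, 305, 306, 307, 313, 314]
215 [236, 242, 246, 256, 257, 304, 309, 310, 311, 317]
245 [238, 244, 247, 248, 257, 303, 304, 309, 311, 317]
125 [237, 238, 244, 245, 248, 249, 250, 254, 255, 300, 301, 309, 310]
170 [236, 237, 243, 246, 247, 255, 256, 305, 306, 307, 313, 314]
215 [236, 242, 245, 246, 257, 304, 309, 310, 311, 317]
245 [238, 244, 247, 248, 257, 258, 303, 304, 309, 311, 317]
changed px around bystanders 0 118 0
```

```bash
python3 -c "
from rig import sign_off
print(sign_off())"
```

```text
the job is handed in; nothing more can be done
None
```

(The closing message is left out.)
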